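# Find the bulged pan with a straightedge

### The arm

A 6-joint arm with a two-finger parallel gripper is mounted at the origin on a cart in front of the work surface, level with it; the furniture and walls round the work are solid. World frame = base frame: x ahead of the robot, y to its left, z up, the work surface at z = 0. Lengths are in m, angles in degrees, forces in N, time in s.
With the tool pointing down it reaches from about 0.375 to 0.9 m from the base axis. Payload 3.1 kg.
Tool frame: the origin (TCP) lies midway between the tips of the shut fingers; the grasp point (between the pads) lies 19 mm behind it; x points along the fingers, z is the direction in which the jaws open and shut, and the axes are right-handed (so a half turn about x gives the same grasp; the last joint's range is limited). The gripper opens to 87 mm and grips with 3 to 60 N. Pads are 19 mm wide; open, the fingers measure 117 mm over their backs; the gripper's body (75 mm by 190 mm) begins 51 mm behind the grasp point.
Start: joints at [-77.034, 30.224, 82.088, -0, 67.689, -10.227], TCP at [0.246, -0.574, 0.223] pointing down, gripper open.
Joint ranges: [-176.69, 176.69], [-43.24, 126.21], [12.49, 139.97], [-82, 262], [0, 151.66], [-163.58, 163.58]. Speed limits (degrees/s): [159.86, 159.86, 180, 180, 180, 180].

### API

Orientations are given as a 3x3 rotation matrix whose columns are the frame's x, y, z axes.
In Python, from rig import * gives the robot as it stands.
- The arm moves only by the tool play_rows, never from a script. Its argument "rows" is a list that holds one entry, the list of rows, each a list of 7 numbers: the shift along the tool's x, y, z in m, then the turn, a rotation vector about the tool's x, y, z in degrees, then the finger opening in m, from 0 to 0.087. A call has 1 to 12 rows; each row is the pose to reach, as a shift and turn from the pose commanded when the call began, along the tool's axes at that moment; what a row does not reach only later rows make up. A row lasts 1/10 s, in which the tool goes at most 50 mm and 8.59 degrees, less where a joint would pass 70% of its speed; a pose out of reach is approached as far as the arm can. A call with a gripper value outside its range is refused whole. The fingers move at their own pace and stop on an object; the grip force is fixed at half the most. Time passes only in rows, so rows that repeat a pose let the fingers close. It gives the time, the measured TCP pose, the force and the opening at its end, in the units of the state.
- read_state(): the state, without advancing time (a new reading comes with each control period).
- capture(name): name is "side" or "top"; returns a dict with "pixels" (400x640x3 uint8, red, green, blue), "intrinsics" (3x3 intrinsics, pixels), "rvec" (rotation vector, rad) and "tvec" (3), from world to camera coordinates, as OpenCV has them. Camera axes: x right, y down, z forward; pixel columns grow to the right and rows downward; lengths in m; the calibration is good to about 2 mm. A picture is of the moment at which its call begins. There is no depth.
- hand_in(): hands the job in, once; it reports no verdict.
Trained networks look in the newest picture that a camera, given by its name, has taken for a name from the list of things; names that differ only in an ending like _2 or _b are one class to them, and where a whole thing is asked for, a point or a joint stands for the part that bears it (a point fixed in the world has none). Each returns a list of dicts, best first, with "p" (0 to 1); they miss things now and then, are a little off and sometimes report something else, mostly with a low value. They report only what shows in the picture. A call takes as long as a camera call. They do not tell look-alikes from the thing itself.
- trace(camera, target): "mask" (400x640 bool, what is visible of it) and "at" ([column, row] in pixels, amid what is visible of it).
The state is a dict: "time_s": time; "joint_positions": joint angles; "qvel": joint speeds; "tau": joint torques, N m; "position": TCP position; "tcp_rot": TCP orientation; "force": force on the tool from outside, world axes, zero at the start; "moment": the same for the moment, N m; "opening": opening from 0.0 (shut) to 1.0 (fully open).
Only numpy, scipy, OpenCV 4.12 (cv2) and the standard library are available. Lean on these libraries where they do the work, as an engineer would, in place of code of your own. Each camera call takes 0.05 s, during which the arm holds its last target.

### The job

One of the two upturned steel pans has a bottom bulged by heat and would wobble on the hotplate; the other is flat. Find the bulged one with the straightedge: lay it left to right (as seen from the robot) across the middle of a pan's bottom and lightly press down its left end, then its right end; on the bulged pan it rocks, on the flat one it stays put. Finish with the straightedge tried in this way on the bulged pan and left lying across it as the mark, both pans standing where they were.

Things in the scene. Friction and masses are not known exactly. Their poses are not given: they have to be found in the camera images.
- straightedge: Steel I-section bar 150 mm long, 24 mm wide, 20 mm tall, about 0.25 kg, at first on the bench before the pans, roughly left to right. Origin: centre of its underside; y along its length, z up. Grasp it across its width at mid-length. On the bulged pan it balances about level; 2 to 5 N on an end sinks it 2 to 3 mm and lifts the other 4 to 6 mm; let go, it swings back.
- end_a (a point): Centre of the lower edge of one end of the straightedge, 75 mm from its middle along its own +y.
- end_b (a point): The same at its other end, 75 mm from its middle along its own -y.
- pan_1: Round steel pan, 0.45 kg, loose, standing mouth-down: 174 mm across the rolled rim, its closed bottom facing up. A wire hanging loop sticks out 25 mm from the rim, on the far side. Origin: centre of the rim, at bench height; z up, x to the loop. Either pan may be the left one; one of them is flat on top, 50 mm high all over to radius 76 mm; which is not told.
- pan_2: The other pan, same sizes and frame; looks alike. The bulged one of the two has a shallow dome for a bottom, 50 mm high at radius 76 mm and 55 mm in the middle. On the flat one the straightedge does not tip when pressed 65 mm or less from the pan's middle.
- petri_1: Petri dish, 62 mm across, 15 mm tall, standing in front of the pans between them; leave it. Origin: centre of its underside.
Not all that is in view belongs to the job. Leave any green look-alike of the straightedge alone.

How it is judged:
By the outcome, as a careful person would: the job done as asked, in the order asked, and still so for the second after the job is handed in, with the robot touching nothing.
It also fails if it takes over 72 s, if anything falls off the work surface, if the arm or the gripper's body presses on something with over 40 N, if the wrist force passes 120 N, or if a joint passes its speed limit or range.

## Working session

There is one attempt and no reset: what is moved stays moved. The work goes in short steps, Python scripts to look and compute and a tool call to move; the robot and the scene stay as the last step left them, time stands still between calls to the robot, and variables do not carry over. Pictures are saved under pics/ and viewed, and the job is handed in when it is done.

Besides the shell and the picture viewer there is one more tool, called after "Emit:" as a command line: name --argument value ..., lists and objects as JSON in quotes. play_rows: Moves the arm, as the interface text tells. Its arguments: {"type":"object","properties":{"rows":{"type":"array"}},"required":["rows"]}

```bash
ls; mkdir -p pics; python3 - <<'E'
from rig import *
import cv2,numpy as np
s=read_state();print(s['time_s'],s['position'],s['tcp_rot'],s['force'],s['opening'])
for n in('side','top'):
    c=capture(n);cv2.imwrite(f'pics/{n}0.png',c['pixels'][:,:,::-1])
    print(n,c['intrinsics'],c['rvec'],c['tvec'])
    for t in('straightedge','pan_1','petri_1','end_a'):
        for d in trace(n,t):print(t,round(d['p'],2),d['at'],d['mask'].sum())
E
```

```text
pics
0.0 [ 0.24600168 -0.57375146  0.22157748] [[-4.94458800e-04  9.19175705e-01  3.93847406e-01]
 [ 2.11068321e-03  3.93847536e-01 -9.19173359e-01]
 [-9.99997650e-01  3.76793750e-04 -2.13483011e-03]] [-0.08416755  0.63337572  0.15850126] 0.9986441429205642
side [[509.03681432   0.         322.75628915]
 [  0.         509.03681432 210.56287155]
 [  0.           0.           1.        ]] [ 0.41789997 -2.65329527  1.36861486] [0.47562065 0.12551654 0.90682793]
straightedge 0.86 [408.8, 207.2] 1042
straightedge 0.62 [338.0, 255.2] 875
pan_1 0.77 [294.5, 158.7] 3134
pan_1 0.67 [224.8, 268.1] 6806
pan_1 0.5 [342.1, 256.7] 787
petri_1 0.89 [306.6, 213.9] 577
end_a 0.9 [340.6, 256.0] 898
end_a 0.59 [409.1, 207.3] 941
top [[441.34503564   0.         316.1842032 ]
 [  0.         441.34503564 200.79961766]
 [  0.           0.           1.        ]] [ 2.18479245 -2.16141397  0.08955251] [0.00343844 0.48718004 0.87755896]
straightedge 0.66 [285.4, 223.8] 886
straightedge 0.66 [373.5, 272.7] 1006
pan_1 0.91 [232.2, 137.3] 5646
petri_1 0.68 [329.3, 174.5] 703
end_a 0.88 [375.3, 272.8] 897
end_a 0.73 [286.1, 222.6] 811
```

View pics/side0.png

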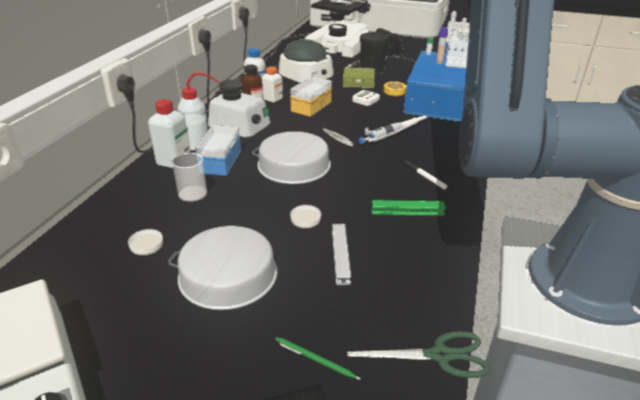

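View pics/top0.png

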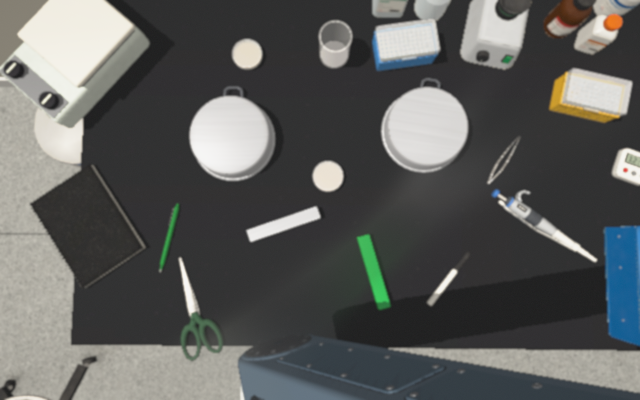

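The real straightedge is the grey bar at top (284,224) and side (341,253). The look-alike is the green bar at top (373,272) and side (408,207). The pans are at top (232,138) and (426,128). The petri dish before the pans is at top (328,176), and there is another behind at (247,54). I'll measure these now and crop the grey bar.

```bash
cat > h.py <<'E'
from rig import *
import cv2,numpy as np
def cam(n):
    c=capture(n);R=cv2.Rodrigues(np.array(c['rvec'],float))[0];return c,c['intrinsics'],R,np.array(c['tvec'],float)
def unproj(C,px,z):
    c,K,R,t=C;px=np.atleast_2d(px).astype(float)
    d=np.c_[px,np.ones(len(px))]@np.linalg.inv(K).T@R
    o=-R.T@t
    return o+d*((z-o[2])/d[:,2])[:,None]
def proj(C,P):
    c,K,R,t=C;P=np.atleast_2d(P).astype(float);q=(P@R.T+t)@K.T;return q[:,:2]/q[:,2:]
def crop(C,x0,y0,x1,y1,f,name):
    cv2.imwrite('pics/'+name,cv2.resize(C[0]['pixels'][y0:y1,x0:x1,::-1],None,fx=f,fy=f,interpolation=cv2.INTER_CUBIC))
E
python3 - <<'E'
from h import *
C=cam('top');S=cam('side')
for X,n in((C,'top'),(S,'side')):
    print(n,'campos',-X[2].T@X[3])
    for d in trace(n,'straightedge'):
        ys,xs=np.nonzero(d['mask']);P=unproj(X,np.c_[xs,ys],.02 if n=='top' else .012)[:,:2]*1000
        r=cv2.minAreaRect(P.astype(np.float32));m=P.mean(0);w,v=np.linalg.eigh(np.cov(P.T));a=np.degrees(np.arctan2(v[1,1],v[0,1]))
        print(n,'bar',d['p'],r,m,a)
    for t in('pan_1','petri_1'):
      for d in trace(n,t):
        ys,xs=np.nonzero(d['mask'])
        cn=max(cv2.findContours(d['mask'].astype(np.uint8),0,1)[0],key=len)[:,0]
        for z in((.0,.05)if t=='pan_1' else (.015,)):
            P=unproj(X,cn,z)[:,:2]*1000
            print(n,t,round(d['p'],2),d['at'],z,cv2.minEnclosingCircle(P.astype(np.float32)))
crop(C,180,80,480,310,2.6,'c1.png');crop(S,160,110,450,310,2.7,'c2.png')
E
```

```text
top campos [0.40760879 0.00267563 0.91723163]
top bar 0.8 ((347.2432556152344, -107.94440460205078), (149.64476013183594, 26.53115463256836), 16.902544021606445) [ 347.73323035 -107.87810445] -162.8620281388998
top bar 0.77 ((440.3421630859375, 74.46300506591797), (25.875654220581055, 147.64688110351562), 19.64737319946289) [440.01255859  75.42677534] 109.86497183094181
top pan_1 0.88 [231.6, 135.2] 0.0 ((632.4877319335938, 185.2794647216797), 101.8105239868164)
top pan_1 0.88 [231.6, 135.2] 0.05 ((620.229248046875, 175.3252410888672), 96.26056671142578)
top pan_1 0.55 [427.7, 129.6] 0.0 ((652.6691284179688, -219.22784423828125), 101.08161926269531)
top pan_1 0.55 [427.7, 129.6] 0.05 ((639.3104248046875, -207.13128662109375), 95.5715103149414)
top petri_1 0.94 [329.1, 176.1] 0.015 ((540.2090454101562, -14.938518524169922), 31.274606704711914)
side campos [0.26208802 0.77964002 0.62271792]
side bar 0.68 ((440.5414123535156, 77.07335662841797), (25.343334197998047, 171.22305297851562), 19.367753982543945) [438.0449155   84.31149223] 109.15247186055781
side bar 0.56 ((345.5224304199219, -106.28633117675781), (153.13592529296875, 51.25823211669922), 16.87665367126465) [ 346.45976054 -105.83150261] -161.76148232605743
side pan_1 0.74 [224.9, 268.7] 0.0 ((632.7194213867188, 160.1490020751953), 114.23677825927734)
side pan_1 0.74 [224.9, 268.7] 0.05 ((602.9603271484375, 209.88990783691406), 105.06439208984375)
side pan_1 0.72 [293.5, 156.9] 0.0 ((656.470947265625, -254.46817016601562), 128.88412475585938)
side pan_1 0.72 [293.5, 156.9] 0.05 ((624.8046875, -171.4363250732422), 118.53559875488281)
side pan_1 0.71 [340.7, 255.1] 0.0 ((445.5628662109375, 63.74992752075195), 87.89520263671875)
side pan_1 0.71 [340.7, 255.1] 0.05 ((430.8310852050781, 121.23101043701172), 80.83782196044922)
side petri_1 0.7 [305.1, 213.5] 0.015 ((537.987060546875, -5.630402565002441), 38.87158966064453)
```

View pics/c1.png

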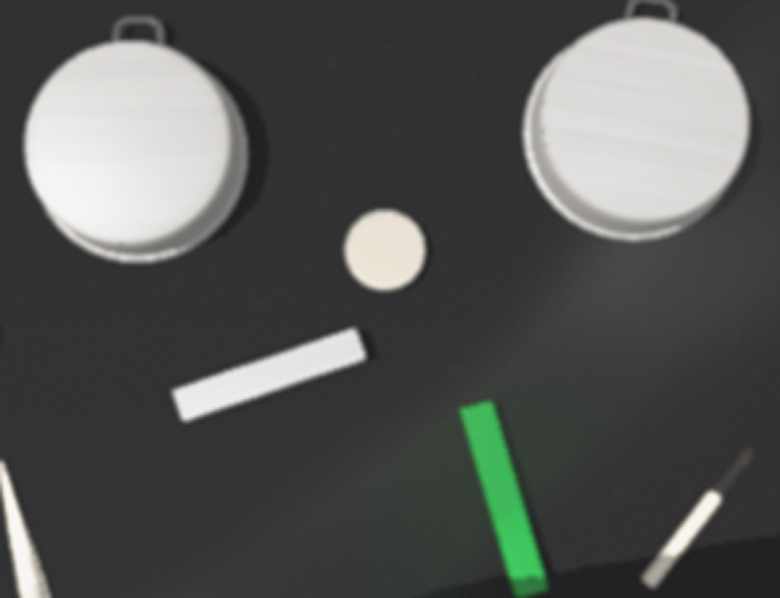

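View pics/c2.png

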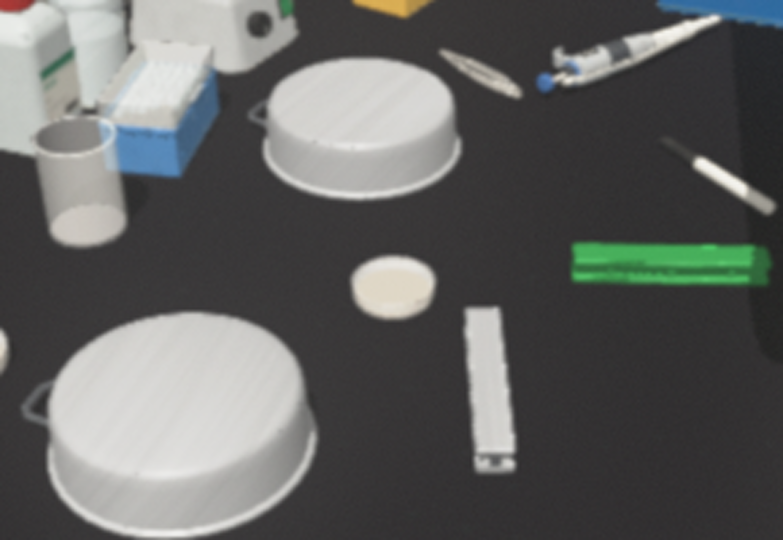

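```bash
cat > pans.py <<'E'
from h import *
from scipy.optimize import minimize
def model(X,x,y,r2=.079):
    a=np.linspace(0,2*np.pi,90);P=[np.c_[x+r*np.cos(a),y+r*np.sin(a),0*a+z] for r,z in((.087,.002),(r2,.048),(r2-.003,.05))]
    h=cv2.convexHull(proj(X,np.vstack(P)).astype(np.float32))
    m=np.zeros((1600,2560),np.uint8);cv2.fillPoly(m,[np.round((h+.5)*4).astype(np.int32)],1);return cv2.resize(m.astype(np.float32),(640,400),interpolation=cv2.INTER_AREA)
if __name__=='__main__':
  C={n:cam(n) for n in('top','side')}
  for g in((.62,.185),(.64,-.207)):
    for n in C:
        X=C[n];cands=trace(n,'pan_1')
        m0=model(X,*g)
        d=max(cands,key=lambda d:(d['mask']&(m0>.5)).sum())
        M=d['mask'].astype(np.uint8);M=cv2.morphologyEx(M,cv2.MORPH_OPEN,np.ones((9,9))).astype(np.float32)
        f=lambda p:np.abs(model(X,*p)-M).sum()
        r=minimize(f,g,method='Nelder-Mead',options=dict(initial_simplex=[g,(g[0]+.01,g[1]),(g[0],g[1]+.01)],xatol=2e-4))
        print(n,r.x.round(4),r.fun,M.sum())
        loop=(d['mask']-M>.5);ys,xs=np.nonzero(loop)
E
python3 pans.py
```

```text
top [0.6186 0.1848] 102.25 5539.0
side [0.6188 0.1852] 111.6875 6794.0
top [ 0.6407 -0.2142] 102.0 5690.0
side [ 0.6413 -0.214 ] 102.8125 3081.0
```

```bash
cat >> h.py <<'E'
from scipy.spatial.transform import Rotation as Ro
def plan(p,jaw):
    s=read_state();R=np.array(s['tcp_rot']);a=np.radians(jaw)
    x=np.array([0,0,-1.]);z=np.array([np.cos(a),np.sin(a),0]);G=np.c_[x,np.cross(z,x),z]
    print('t',round(s['time_s'],2),'pos',s['position'].round(4),'jaw',np.degrees(np.arctan2(R[1,2],R[0,2])).round(2),'F',s['force'].round(2),'open',round(s['opening'],3))
    print('shift',(R.T@(np.array(p)-s['position'])).round(4),'rot',np.degrees(Ro.from_matrix(R.T@G).as_rotvec()).round(2))
E
python3 -c "
from h import *
plan((.440,.0755,.10),19.8)"
```

```text
t 1.2 pos [ 0.2462 -0.5745  0.2225] jaw -66.81 F [ 0.29  0.67 -0.46] open 1.0
shift [ 0.1226  0.4341 -0.5211] rot [-86.61   0.    -0.  ]
```

Emit:
play_rows --rows '[[[0.06,0.217,-0.26,-43,0,0,0.087],[0.06,0.217,-0.26,-43,0,0,0.087],[0.06,0.217,-0.26,-43,0,0,0.087],[0.06,0.217,-0.26,-43,0,0,0.087],[0.06,0.217,-0.26,-43,0,0,0.087],[0.06,0.217,-0.26,-43,0,0,0.087],[0.122,0.434,-0.521,-86.6,0,0,0.087],[0.122,0.434,-0.521,-86.6,0,0,0.087],[0.122,0.434,-0.521,-86.6,0,0,0.087],[0.122,0.434,-0.521,-86.6,0,0,0.087],[0.122,0.434,-0.521,-86.6,0,0,0.087],[0.122,0.434,-0.521,-86.6,0,0,0.087]]]'

```text
time_s: 2.4
position: [0.4158, -0.0068, 0.1164]
tcp_rot: [[0.001, -0.341, 0.94], [-0.0, 0.94, 0.341], [-1.0, -0.001, 0.001]]
force: [0.1, -0.6, 0.1]
opening: 0.999
```

```bash
python3 -c "
from h import *
plan((.440,.0755,.06),19.8)"
```

```text
t 2.4 pos [ 0.4158 -0.0068  0.1164] jaw 19.94 F [ 0.09 -0.6   0.07] open 0.999
shift [0.0564 0.0692 0.0507] rot [0.14 0.07 0.05]
```

Emit:
play_rows --rows '[[[0.056,0.069,0.051,0,0,0,0.087],[0.056,0.069,0.051,0,0,0,0.087],[0.056,0.069,0.051,0,0,0,0.087],[0.056,0.069,0.051,0,0,0,0.087],[0.056,0.069,0.051,0,0,0,0.087]]]'

```text
time_s: 2.9
position: [0.4398, 0.073, 0.0609]
tcp_rot: [[0.001, -0.338, 0.941], [-0.0, 0.941, 0.338], [-1.0, -0.0, 0.001]]
force: [-0.1, -0.1, 1.2]
opening: 0.999
```

```bash
python3 -c "
from h import *
plan((.440,.0755,.005),19.8)
C=cam('top');S=cam('side')
crop(C,180,160,480,310,2.6,'c3.png');crop(S,240,110,530,310,2.7,'c4.png')
plan((.440,.0755,.005),19.8)"
```

```text
t 2.9 pos [0.4398 0.073  0.0609] jaw 19.77 F [-0.05 -0.1   1.16] open 0.999
shift [0.0559 0.0023 0.001 ] rot [-0.03  0.03  0.02]
t 3.0 pos [0.44   0.0724 0.0613] jaw 19.66 F [ 0.49 -0.2   0.32] open 1.004
shift [0.0563 0.003  0.001 ] rot [-0.14  0.08  0.04]
```

View pics/c4.png

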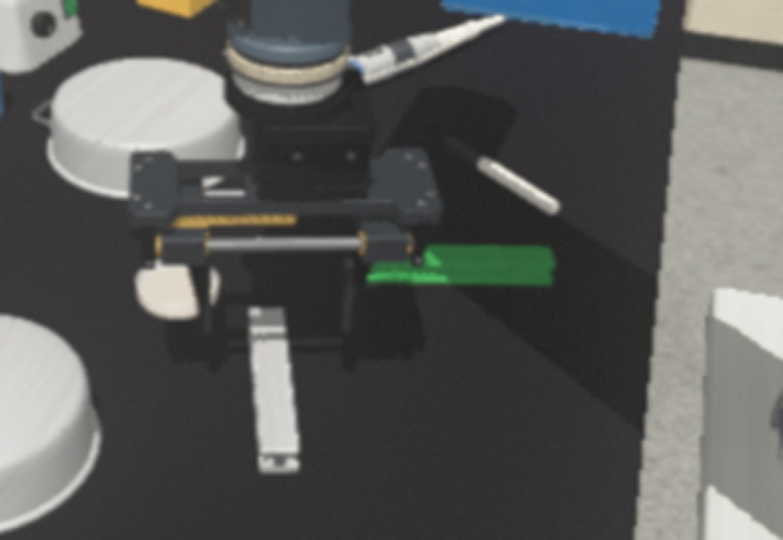

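Emit:
play_rows --rows '[[[0.03,0.003,0.001,0,0,0,0.087],[0.056,0.003,0.001,0,0,0,0.087],[0.056,0.003,0.001,0,0,0,0.087],[0.056,0.003,0.001,0,0,0,0.01],[0.056,0.003,0.001,0,0,0,0.01],[0.056,0.003,0.001,0,0,0,0.01],[0.056,0.003,0.001,0,0,0,0.01],[0.056,0.003,0.001,0,0,0,0.01],[0.056,0.003,0.001,0,0,0,0.01],[0.056,0.003,0.001,0,0,0,0.01]]]'

```text
time_s: 4.0
position: [0.4395, 0.0769, 0.0046]
tcp_rot: [[0.0, -0.339, 0.941], [-0.0, 0.941, 0.339], [-1.0, -0.0, 0.0]]
force: [-0.2, -0.7, 1.0]
opening: 0.446
```

```bash
python3 -c "
from h import *
plan((.440,.0755,.12),19.8)"
```

```text
t 4.0 pos [0.4395 0.0769 0.0046] jaw 19.81 F [-0.2  -0.72  0.97] open 0.446
shift [-0.1154 -0.0015 -0.    ] rot [0.01 0.01 0.  ]
```

Emit:
play_rows --rows '[[[0,0,0,0,0,0,0.01],[0,0,0,0,0,0,0.01],[0,0,0,0,0,0,0.01],[0,0,0,0,0,0,0.01],[0,0,0,0,0,0,0.01]]]'

```text
time_s: 4.5
position: [0.4395, 0.0769, 0.0044]
tcp_rot: [[-0.0, -0.338, 0.941], [0.0, 0.941, 0.338], [-1.0, 0.0, -0.0]]
force: [-0.4, -0.4, -0.6]
opening: 0.273
```

Emit:
play_rows --rows '[[[-0.04,0,0,0,0,0,0.01],[-0.08,0,0,0,0,0,0.01],[-0.12,0,0,0,0,0,0.01],[-0.13,0,0,0,0,0,0.01],[-0.13,0,0,0,0,0,0.01],[-0.13,0,0,0,0,0,0.01]]]'

```text
time_s: 5.1
position: [0.4384, 0.0768, 0.1335]
tcp_rot: [[-0.002, -0.339, 0.941], [0.0, 0.941, 0.339], [-1.0, 0.001, -0.002]]
force: [-0.1, -0.7, -2.3]
opening: 0.271
```

```bash
python3 -c "
from h import *
plan((.619,.185,.12),0)
C=cam('top');S=cam('side')
print(proj(S,[[.44,.077,.15]]))
crop(S,200,60,530,310,2.4,'c5.png')
for n in('side',):
  for d in trace(n,'straightedge'):print(d['p'],d['at'],d['mask'].sum())
"
```

```text
t 5.1 pos [0.4384 0.0768 0.1335] jaw 19.79 F [-0.15 -0.73 -2.31] open 0.271
shift [0.0131 0.0406 0.2066] rot [19.79 -0.13 -0.03]
[[343.34840047 189.52288444]]
0.91 [342.8, 198.0] 817
0.74 [407.9, 209.5] 993
```

View pics/c5.png

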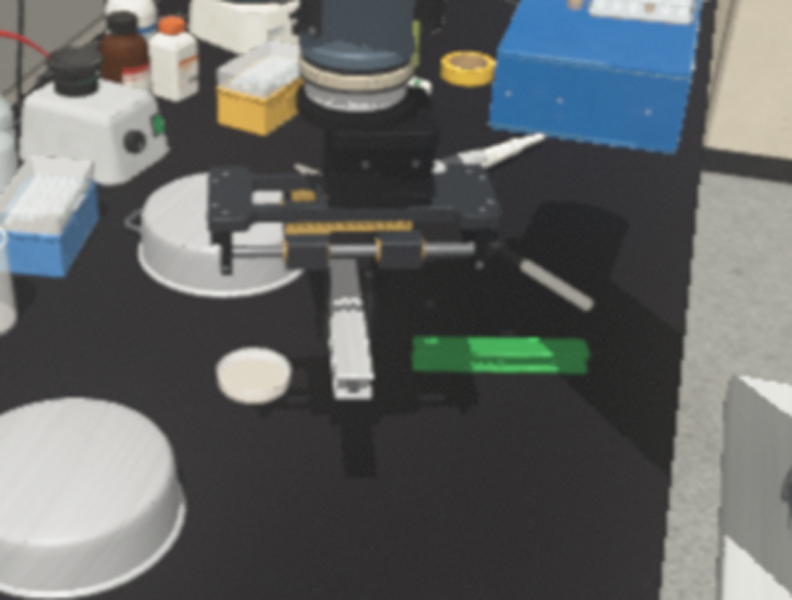

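```bash
python3 -c "
from h import *
S=cam('side')
P=unproj(S,[[347.1,224.3]],.129)[0];print(P,np.linalg.norm(P[:2]-[.439,.077]))
"
```

```text
[0.41465684 0.14237122 0.129     ] 0.0697566204660608
```

Emit:
play_rows --rows '[[[0.0,0.009,0.045,6,0,0,0.01],[0.0,0.018,0.09,12,0,0,0.01],[0.01,0.027,0.135,18,0,0,0.01],[0.02,0.036,0.175,19.8,0,0,0.01],[0.035,0.043,0.2,19.8,0,0,0.01],[0.0435,0.043,0.2075,19.8,0,0,0.01],[0.0435,0.043,0.2075,19.8,0,0,0.01],[0.0435,0.043,0.2075,19.8,0,0,0.01],[0.0435,0.043,0.2075,19.8,0,0,0.01],[0.0435,0.043,0.2075,19.8,0,0,0.01]]]'

```text
time_s: 6.3
position: [0.6197, 0.1869, 0.0918]
tcp_rot: [[0.0, 0.001, 1.0], [-0.0, 1.0, -0.001], [-1.0, -0.0, 0.0]]
force: [-0.3, -0.0, -2.8]
opening: 0.276
```

```bash
python3 -c "
from h import *
plan((.619,.1875,.062),0)
C=cam('top');S=cam('side')
crop(S,130,160,380,330,3,'c6.png');crop(C,150,60,350,210,3.8,'c7.png')
plan((.619,.1875,.062),0)
"
```

```text
t 6.3 pos [0.6197 0.1869 0.0918] jaw -0.05 F [-0.33 -0.04 -2.77] open 0.276
shift [ 0.0298  0.0006 -0.0007] rot [-0.05  0.01  0.  ]
t 6.4 pos [0.62   0.1871 0.0919] jaw -0.04 F [-0.06 -0.77 -1.92] open 0.275
shift [ 0.0298  0.0004 -0.0011] rot [-0.04  0.04 -0.  ]
```

View pics/c6.png

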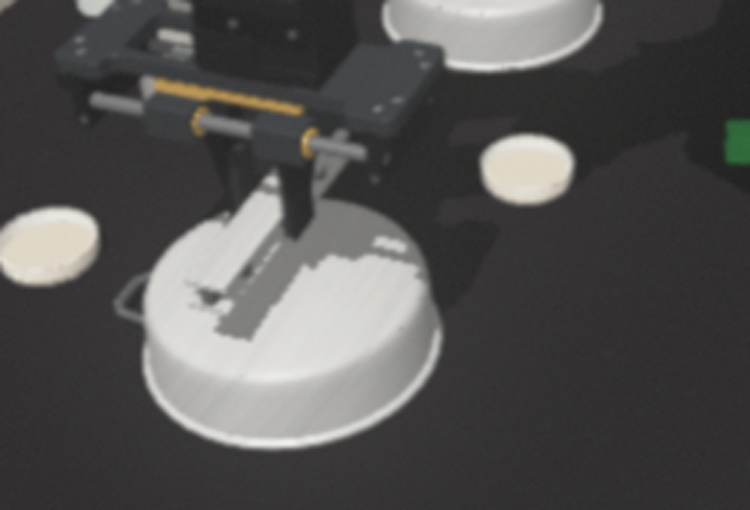

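View pics/c7.png

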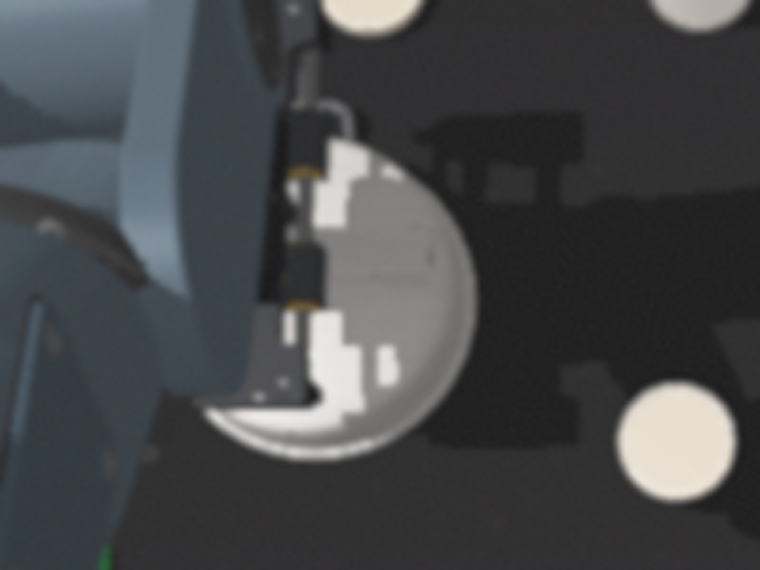

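Emit:
play_rows --rows '[[[0.015,0,-0.001,0,0,0,0.01],[0.027,0,-0.001,0,0,0,0.01],[0.029,0,-0.001,0,0,0,0.01],[0.029,0,-0.001,0,0,0,0.01],[0.029,0,-0.001,0,0,0,0.01]]]'

```text
time_s: 6.9
position: [0.6193, 0.1876, 0.0617]
tcp_rot: [[0.0, 0.0, 1.0], [0.0, 1.0, -0.0], [-1.0, 0.0, 0.0]]
force: [-0.3, 0.5, -1.7]
opening: 0.271
```

Emit:
play_rows --rows '[[[0.001,0,0,0,0,0,0.01],[0.001,0,0,0,0,0,0.01],[0.002,0,0,0,0,0,0.01],[0.002,0,0,0,0,0,0.01]]]'

```text
time_s: 7.3
position: [0.6192, 0.1875, 0.06]
tcp_rot: [[0.0, 0.0, 1.0], [0.0, 1.0, -0.0], [-1.0, 0.0, 0.0]]
force: [0.7, -0.0, -2.2]
opening: 0.274
```

Emit:
play_rows --rows '[[[0.0005,0,0,0,0,0,0.01],[0.001,0,0,0,0,0,0.01],[0.001,0,0,0,0,0,0.01]]]'

```text
time_s: 7.6
position: [0.6193, 0.1876, 0.0595]
tcp_rot: [[0.0, 0.0, 1.0], [0.0, 1.0, -0.0], [-1.0, 0.0, 0.0]]
force: [-1.4, -0.1, 2.6]
opening: 0.272
```

Contact came at z≈59.5 mm, which puts the bar underside at about 55 mm. This looks like the bulged pan. I'll release and then try it.

Emit:
play_rows --rows '[[[-0.0005,0,0,0,0,0,0.01],[-0.0005,0,0,0,0,0,0.05],[-0.0005,0,0,0,0,0,0.05],[-0.0005,0,0,0,0,0,0.05],[-0.0005,0,0,0,0,0,0.05],[-0.0005,0,0,0,0,0,0.05],[-0.0005,0,0,0,0,0,0.05],[-0.0005,0,0,0,0,0,0.05]]]'

```text
time_s: 8.4
position: [0.6192, 0.1875, 0.0595]
tcp_rot: [[0.0, 0.0, 1.0], [0.0, 1.0, -0.0], [-1.0, 0.0, 0.0]]
force: [0.2, -0.4, -0.1]
opening: 0.57
```

Emit:
play_rows --rows '[[[-0.02,0,0,0,0,0,0.05],[-0.05,0,0,0,0,0,0.05],[-0.07,0,0,0,0,0,0.0],[-0.07,0,0,0,0,0,0.0],[-0.07,0,0,0,0,0,0.0]]]'

```text
time_s: 8.9
position: [0.6191, 0.1875, 0.1295]
tcp_rot: [[0.0, 0.0, 1.0], [0.0, 1.0, -0.0], [-1.0, 0.0, 0.0]]
force: [0.0, 0.1, -0.2]
opening: 0.385
```

```bash
python3 -c "
from h import *
plan((.619,.247,.095),0)
C=cam('top');S=cam('side')
crop(S,130,160,380,330,3,'c8.png');crop(C,150,60,350,210,3.8,'c9.png')
print(proj(S,[[.619,.26,.055],[.619,.11,.055]]))
for d in trace('side','straightedge'):print(d['p'],d['at'],d['mask'].sum())
"
```

```text
t 8.9 pos [0.6191 0.1875 0.1295] jaw -0.0 F [ 0.    0.05 -0.2 ] open 0.385
shift [ 0.0345  0.0595 -0.0001] rot [-0.    0.02 -0.  ]
[[203.38505691 278.44440951]
 [242.80017322 225.00641259]]
0.9 [217.8, 249.8] 1287
0.69 [408.2, 207.9] 1087
```

View pics/c8.png

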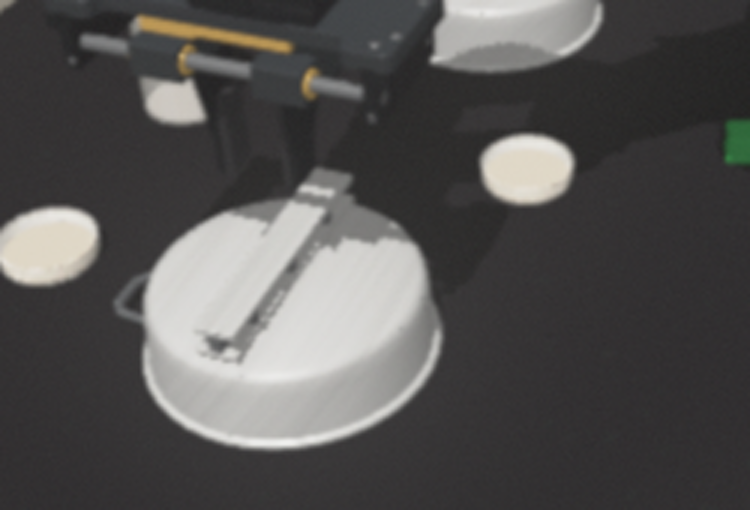

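Emit:
play_rows --rows '[[[0,0.03,0,0,0,0,0.0],[0,0.0635,0,0,0,0,0.0],[0,0.0635,0,0,0,0,0.0],[0,0.0635,0,0,0,0,0.0],[0.02,0.0635,0,0,0,0,0.0],[0.0445,0.0635,0,0,0,0,0.0],[0.0495,0.0635,0,0,0,0,0.0],[0.0515,0.0635,0,0,0,0,0.0],[0.0515,0.0635,0,0,0,0,0.0],[0.0515,0.0635,0,0,0,0,0.0]]]'

```text
time_s: 10.05
position: [0.6201, 0.2509, 0.0791]
tcp_rot: [[0.002, 0.0, 1.0], [0.0, 1.0, -0.0], [-1.0, 0.0, 0.002]]
force: [0.8, 0.1, -0.4]
opening: 0.006
```

```bash
python3 -c "
from h import *
S=cam('side')
crop(S,130,160,380,330,3,'d1.png')
plan((.619,.251,.075),0)
"
```

```text
t 10.1 pos [0.6201 0.251  0.0792] jaw -0.02 F [-0.72 -0.44 -0.09] open 0.004
shift [ 0.0042 -0.     -0.0011] rot [-0.02  0.12 -0.03]
```

View pics/d1.png

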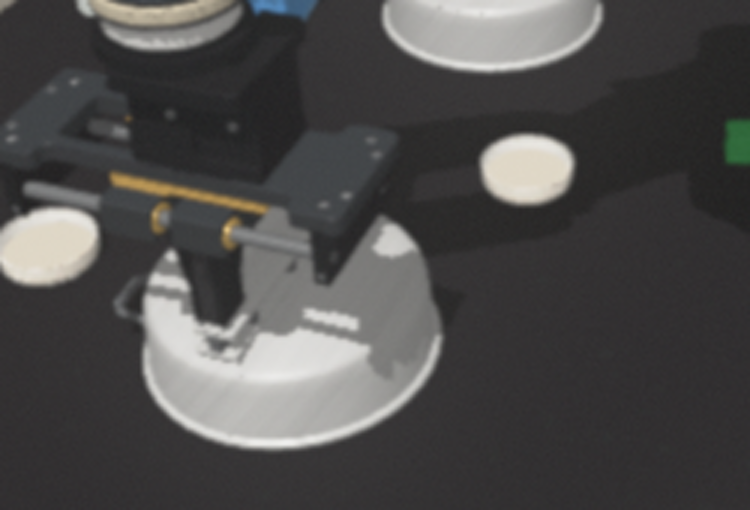

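Emit:
play_rows --rows '[[[0.001,0,0,0,0,0,0],[0.002,0,0,0,0,0,0],[0.003,0,0,0,0,0,0],[0.004,0,0,0,0,0,0],[0.004,0,0,0,0,0,0],[0.004,0,0,0,0,0,0]]]'

```text
time_s: 10.7
position: [0.6193, 0.2512, 0.0741]
tcp_rot: [[0.0, 0.0, 1.0], [0.0, 1.0, -0.0], [-1.0, 0.0, 0.0]]
force: [0.2, 1.9, 1.5]
opening: 0.001
```

Emit:
play_rows --rows '[[[0.0005,0,0,0,0,0,0],[0.001,0,0,0,0,0,0],[0.001,0,0,0,0,0,0],[0.001,0,0,0,0,0,0]]]'

```text
time_s: 11.1
position: [0.6195, 0.2515, 0.0734]
tcp_rot: [[0.001, 0.0, 1.0], [0.001, 1.0, -0.0], [-1.0, 0.001, 0.001]]
force: [-0.8, 2.1, 3.2]
opening: 0.009
```

Emit:
play_rows --rows '[[[0.0005,0,0,0,0,0,0],[0.001,0,0,0,0,0,0],[0.001,0,0,0,0,0,0],[0.001,0,0,0,0,0,0]]]'

```text
time_s: 11.5
position: [0.6195, 0.2517, 0.0729]
tcp_rot: [[0.001, 0.0, 1.0], [0.001, 1.0, -0.0], [-1.0, 0.001, 0.001]]
force: [-0.3, 3.6, 5.9]
opening: 0.007
```

```bash
python3 -c "
from h import *
S=cam('side')
crop(S,130,160,380,330,3,'d2.png')
C=cam('top');crop(C,150,60,350,210,3.8,'d2t.png')
plan((.619,.251,.075),0)
"
```

```text
t 11.6 pos [0.6195 0.2517 0.0729] jaw -0.01 F [-1.18  3.24  6.5 ] open 0.004
shift [-0.0021 -0.0007 -0.0005] rot [-0.01  0.07 -0.07]
```

View pics/d2.png

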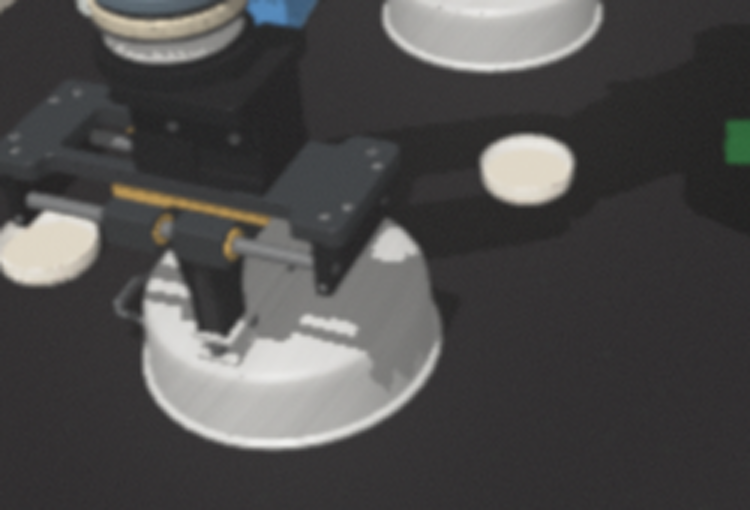

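View pics/d2t.png

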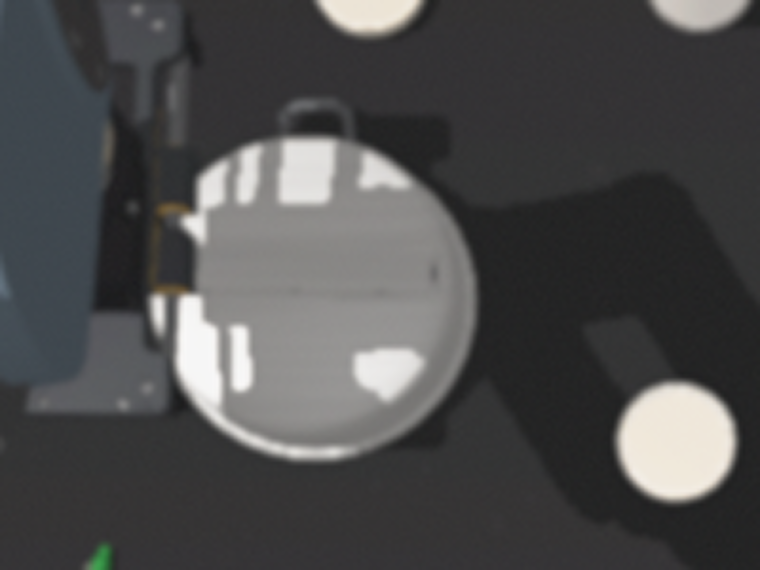

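Emit:
play_rows --rows '[[[-0.001,0,0,0,0,0,0],[-0.002,0,0,0,0,0,0],[-0.003,0,0,0,0,0,0],[-0.004,0,0,0,0,0,0],[-0.006,0,0,0,0,0,0],[-0.03,0,0,0,0,0,0],[-0.047,0,0,0,0,0,0],[-0.047,-0.04,0,0,0,0,0],[-0.047,-0.09,0,0,0,0,0],[-0.047,-0.132,0,0,0,0,0],[-0.047,-0.132,0,0,0,0,0],[-0.047,-0.132,0,0,0,0,0]]]'

```text
time_s: 12.8
position: [0.6191, 0.1177, 0.1188]
tcp_rot: [[-0.001, 0.003, 1.0], [0.0, 1.0, -0.003], [-1.0, 0.0, -0.001]]
force: [-0.6, 1.2, -1.0]
opening: 0.006
```

```bash
python3 -c "
from h import *
S=cam('side')
crop(S,130,160,380,330,3,'d3.png')
C=cam('top');crop(C,150,60,350,210,3.8,'d3t.png')
plan((.619,.119,.08),0)
"
```

```text
t 12.9 pos [0.619  0.1196 0.1188] jaw 0.01 F [-0.05  0.82  0.09] open 0.006
shift [ 0.0388 -0.0006  0.0001] rot [ 0.01 -0.03 -0.02]
```

View pics/d3.png

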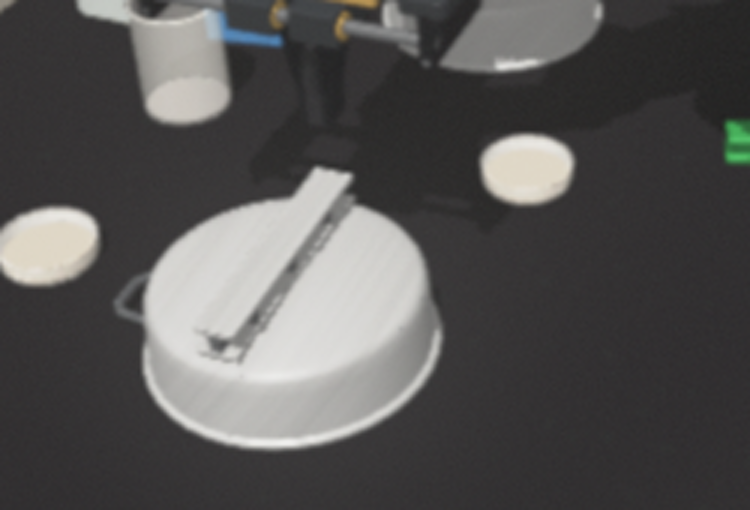

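View pics/d3t.png

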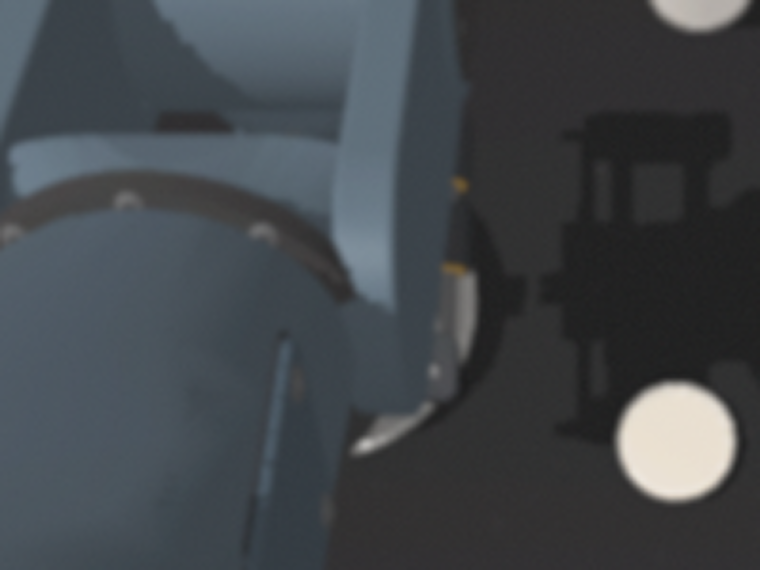

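Emit:
play_rows --rows '[[[0.02,0,0,0,0,0,0],[0.038,0,0,0,0,0,0],[0.041,0,0,0,0,0,0],[0.042,0,0,0,0,0,0],[0.043,0,0,0,0,0,0],[0.044,0,0,0,0,0,0],[0.0445,0,0,0,0,0,0],[0.0445,0,0,0,0,0,0],[0.0445,0,0,0,0,0,0]]]'

```text
time_s: 13.8
position: [0.6195, 0.119, 0.0749]
tcp_rot: [[0.001, 0.0, 1.0], [0.0, 1.0, -0.0], [-1.0, 0.0, 0.001]]
force: [0.7, 0.5, 0.5]
opening: 0.006
```

Emit:
play_rows --rows '[[[0.0005,0,0,0,0,0,0],[0.001,0,0,0,0,0,0],[0.001,0,0,0,0,0,0],[0.001,0,0,0,0,0,0]]]'

```text
time_s: 14.2
position: [0.6195, 0.1187, 0.0737]
tcp_rot: [[0.001, 0.0, 1.0], [-0.0, 1.0, -0.0], [-1.0, -0.0, 0.001]]
force: [0.0, -2.7, 2.0]
opening: 0.006
```

Emit:
play_rows --rows '[[[0.0005,0,0,0,0,0,0],[0.001,0,0,0,0,0,0],[0.001,0,0,0,0,0,0],[0.001,0,0,0,0,0,0]]]'

```text
time_s: 14.6
position: [0.6195, 0.1184, 0.073]
tcp_rot: [[0.001, -0.0, 1.0], [-0.001, 1.0, 0.0], [-1.0, -0.001, 0.001]]
force: [-0.3, -3.5, 5.4]
opening: 0.009
```

```bash
python3 -c "
from h import *
S=cam('side')
crop(S,130,160,380,330,3,'d4.png')
plan((.619,.119,.08),0)
print(proj(S,[[.619,.26,.055],[.619,.26,.06]]))
"
```

```text
t 14.65 pos [0.6196 0.1184 0.0731] jaw 0.01 F [-0.7  -4.13  5.22] open 0.009
shift [-0.0069  0.0006 -0.0006] rot [0.01 0.05 0.05]
[[203.38505691 278.44440951]
 [203.00318425 276.14927915]]
```

View pics/d4.png

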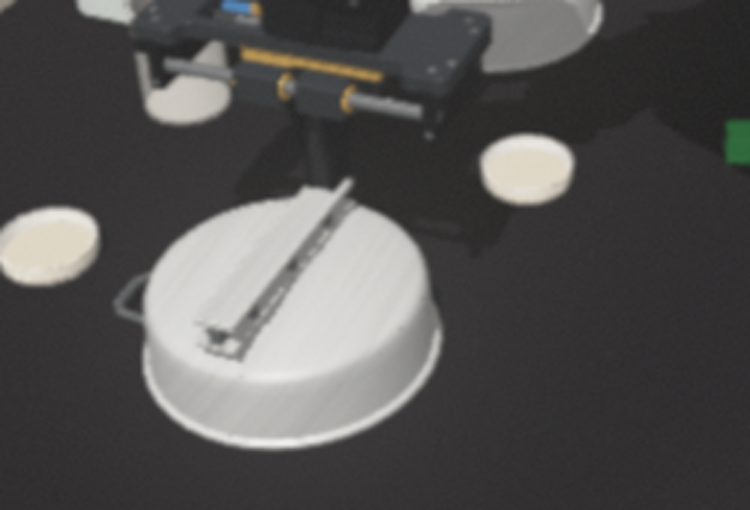

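Emit:
play_rows --rows '[[[-0.001,0,0,0,0,0,0],[-0.002,0,0,0,0,0,0],[-0.003,0,0,0,0,0,0],[-0.004,0,0,0,0,0,0],[-0.006,0,0,0,0,0,0],[-0.03,0,0,0,0,0,0],[-0.08,0,0,0,0,0,0],[-0.13,0,0,0,0,0,0],[-0.13,-0.05,-0.04,0,0,0,0],[-0.13,-0.1,-0.08,0,0,0,0],[-0.13,-0.15,-0.12,0,0,0,0],[-0.13,-0.2,-0.16,0,0,0,0]]]'

```text
time_s: 15.85
position: [0.4928, -0.0378, 0.2027]
tcp_rot: [[0.0, -0.001, 1.0], [0.0, 1.0, 0.001], [-1.0, 0.0, 0.0]]
force: [0.7, -1.6, -0.1]
opening: 0.006
```

Emit:
play_rows --rows '[[[0,-0.05,0,0,0,0,0],[0,-0.1,0,0,0,0,0],[0,-0.13,0,0,0,0,0],[0,-0.13,0,0,0,0,0],[0,-0.13,0,0,0,0,0]]]'

```text
time_s: 16.35
position: [0.4938, -0.1671, 0.2022]
tcp_rot: [[-0.001, 0.002, 1.0], [0.001, 1.0, -0.002], [-1.0, 0.001, -0.001]]
force: [0.4, 1.0, 0.4]
opening: 0.008
```

```bash
python3 pans.py; python3 -c "
from h import *
S=cam('side')
crop(S,130,160,380,330,3,'d5.png')
C=cam('top');crop(C,150,60,350,210,3.8,'d5t.png')
plan((.619,.119,.08),0)
for d in trace('top','straightedge'):
  ys,xs=np.nonzero(d['mask']);P=unproj(C,np.c_[xs,ys],.075)[:,:2]*1000
  print(d['p'],cv2.minAreaRect(P.astype(np.float32)),P.mean(0))
I={k:cv2.imread(f'pics/{k}.png',0) for k in('c8','d2','d3','d4','d5')}
for k in ('c8','d2','d4','d5'):
  T=I['d3'][325:372,195:250] if k!='d2' else I['d3'][340:372,195:250]
  y0=325 if k!='d2' else 340
  r=cv2.minMaxLoc(cv2.matchTemplate(I[k],T,cv2.TM_CCOEFF_NORMED)[y0-20:y0+20,175:215]);print(k,'shift crop px',r[3][0]-20,r[3][1]-20,r[1])
"
```

```text
top [0.6185 0.1848] 1165.4375 4619.0
side [0.6188 0.1854] 1326.5 5467.0
top [ 0.646  -0.2052] 3086.5625 2599.0
side [ 2.2122 -2.0963] 5467.0 5467.0
t 16.75 pos [ 0.4943 -0.1662  0.2025] jaw 0.08 F [-0.68  0.46  0.26] open 0.001
shift [0.1226 0.285  0.1251] rot [ 0.08 -0.   -0.01]
0.81 ((353.5886535644531, -99.93958282470703), (133.8833770751953, 26.2511043548584), 18.716341018676758) [354.34993875 -99.95723262]
0.59 ((618.0269165039062, 184.54666137695312), (154.62059020996094, 31.334815979003906), 89.64452362060547) [618.13300939 183.37629242]
c8 shift crop px -1 1 0.983496904373169
d2 shift crop px -1 5 0.9335370659828186
d4 shift crop px 0 -6 0.9212238192558289
d5 shift crop px -1 0 0.9786521792411804
```

View pics/d5.png

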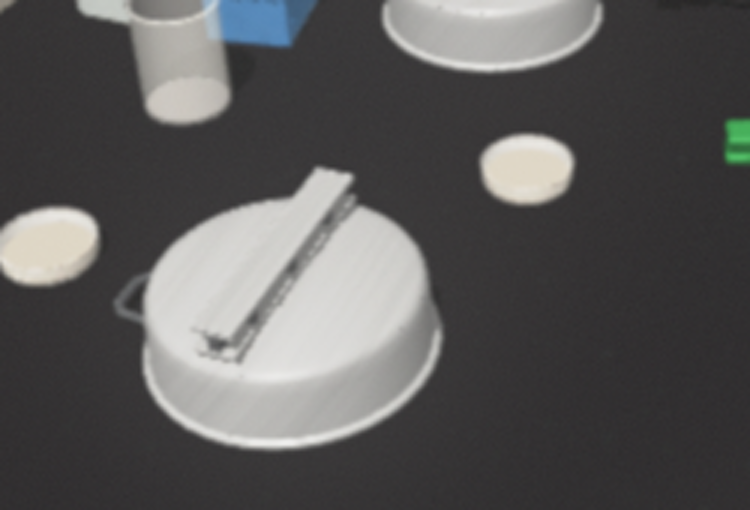

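View pics/d5t.png

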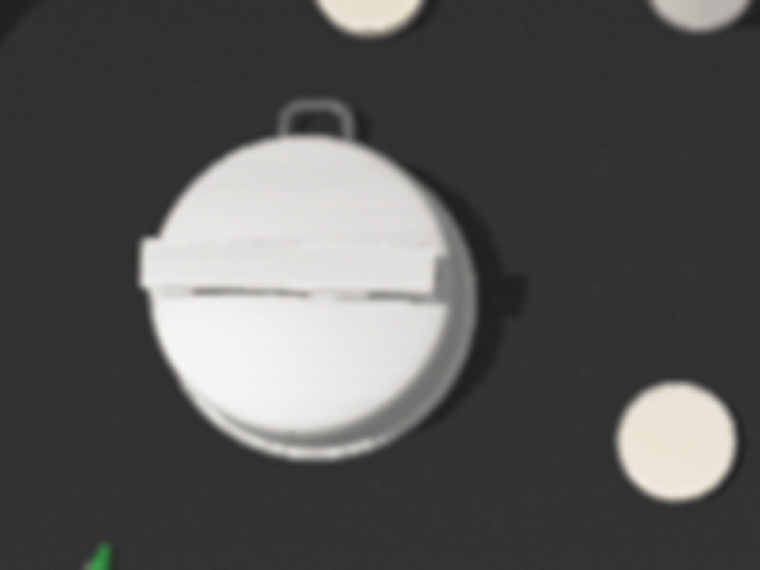

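```bash
python3 -c "
from rig import *
print(hand_in())"
```

```text
the job is handed in; nothing more can be done
None
```

The left pan is the bulged one. The straightedge has been tried on it and is lying across its middle as the mark. I handed the job in at about 17 s, with the arm well clear.

- **Finding it:** I laid the grey straightedge left to right across the left pan. It touched down with its underside at about 55 mm, which is the dome's height; the flat pan would be 50 mm.
- **Pressing:** Pressing the left end, then the right, rocked the bar. In the side camera, the left end dropped by about 3–4 mm and then rose by about 4 mm, and it swung back level both times. I could not see the right end clearly while pressing.
- **Final position:** The bar's centre measures about (0.618, 0.184), against the pan's centre at (0.619, 0.185). The left pan measures where it was to within 1 mm.

**Checks that failed or disagreed:**
- **Press force:** It peaked at about 6.5 N on the left end and 5.4 N on the right, slightly above the 2–5 N you gave, with up to 4 N sideways. The bar ended up centred.
- **Right pan:** I never touched or tried it. My final re-measurement of it failed because the arm blocked the view, so its staying put rests on nothing having gone near it. In the last side picture, the part of it in view looked unmoved.

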